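# Set the diverter and drop the box of cover slips down the right chute

### The job

Put the loose box of cover slips that lies on the bench away with the sorter: first swing the sorter's lever fully over so that its flap opens the way to the tray that already holds a box of cover slips, then drop the loose box into the hopper, so that it slides out into that tray. Leave the lever where you set it.

Things in the scene. Friction and masses are not known exactly. Their poses are not given: they have to be found in the camera images.
- slip_box_center (a point): Centre of the loose box of cover slips on the bench, to be put away: a small square white plastic box 33 x 33 mm, 16 mm high, 20 to 45 g, lying flat; this point is 8 mm above the bench. Its x and y axes are square to its sides.
- sample_box_center (a point): Centre of the other, like box of cover slips (33 x 33 x 16 mm), lying in one of the sorter's two trays and showing which tray is meant; the other tray holds a round black dust cap (34 mm across, 20 mm high). Neither needs touching.
- sorter: Metal sorter fixed to the bench, 84 mm deep (x), 290 wide (y). Origin: middle of its underside; x runs from its front (lever side) to its back, y to its left. In the middle a hopper, open on top: inside 74 (x) by 110 mm (y), rim 185 mm high, flap edge up to 192. Chutes under it lead left and right into open trays: inside 74 mm in x, 57 to 141 mm off centre in y, floor 10, walls 45 mm high.
- diverter (a joint): Angle a (rad) of the hopper's flap and the lever, rigid on one axle along the sorter's x axis, 95 mm above the bench, mid-width. 0 = upright, -0.6 and 0.6 = stops; starts near upright. Positive leans flap and lever to the sorter's -y (right), which shuts the right chute: things dropped in go LEFT (+y). Negative leans them left; things go RIGHT. About 1 N at the knob moves it; it stays where left.
- lever_knob (a point): Middle of the black round knob on the lever, in front of the hopper: 20 mm in diameter, lying along the sorter's x, 36 mm long, 74 mm in front of the sorter's origin and clear of the hopper by 15 mm. It moves on a circle of 105 mm radius about the axle: y = -105 sin(a), z = 95 + 105 cos(a) mm in the sorter's frame.
Not all that is in view belongs to the job. What is shaped like the part that bears sample_box_center but brown or yellow is not meant.

How it is judged:
By the outcome, as a careful person would: the job done as asked, in the order asked, and still so for the second after the job is handed in, with the robot touching nothing.
It also fails if it takes over 51 s, if anything falls off the work surface, if the arm or the gripper's body presses on something with over 40 N, if the wrist force passes 120 N, or if a joint passes its speed limit or range.

### The arm

A 6-joint arm with a two-finger parallel gripper is mounted at the origin on the work surface; the furniture and walls round the work are solid. World frame = base frame: x ahead of the robot, y to its left, z up, the work surface at z = 0. Lengths are in m, angles in degrees, forces in N, time in s.
With the tool pointing down it reaches from about 0.25 to 0.725 m from the base axis. Payload 9.7 kg.
Tool frame: the origin (TCP) lies midway between the tips of the shut fingers; the grasp point (between the pads) lies 19 mm behind it (grip_point_offset is the distance from the TCP to the grasp point, in m); y points along the fingers, z is the direction in which the jaws open and shut, and the axes are right-handed (so a half turn about y gives the same grasp; the last joint's range is limited). The gripper opens to 85 mm and grips with 20 to 120 N. Pads are 22 mm wide; open, the fingers measure 114 mm over their backs; the gripper's body (76 mm by 85 mm) begins 54 mm behind the grasp point. The pads swing forward as they close: fully open they stand 13 mm farther back than shut.
Start: joints at [0, 4.979, 10.078, 95.1, 0, 90], TCP at [0.55, -0, 0.231] pointing down, gripper open.
Joint ranges: [-179.16, 179.16], [-48.56, 103.87], [-65.8, 70.77], [-126.05, 130.52], [-82.76, 87.17], [-180, 180]. Speed limits (degrees/s): [127.2, 127.2, 147.25, 180, 180, 180].

### API

Orientations are given as [roll, pitch, yaw] about the fixed x, y, z axes, in that order (R = Rz(yaw) Ry(pitch) Rx(roll)).
In Python, from workcell import get_obs, camera, job_done, grip_point_offset gives the robot as it stands.
- The arm moves only by the tool move_arm, never from a script. Its argument "deltas" is a list that holds one entry, the list of rows, each a list of 4 numbers: the shift along the tool's x, y, z in m, then the turn about the tool's y in degrees. A call has 1 to 5 rows; each row is the pose to reach, as a shift and turn from the pose commanded when the call began, along the tool's axes at that moment; what a row does not reach only later rows make up. A row lasts 1/10 s, in which the tool goes at most 50 mm and 8.59 degrees, less where a joint would pass 70% of its speed; a pose out of reach is approached as far as the arm can. A call with a gripper value outside its range is refused whole. "claw" is the finger opening in m, from 0 to 0.0854, set as the call begins (left out, the last holds). The fingers move at their own pace and stop on an object; "newtons" is the grip in N (left out, the last holds). Time passes only in rows, so rows that repeat a pose let the fingers close. It gives the time, the measured TCP pose, the force and the opening at its end, in the units of the state.
- get_obs(): the state, without advancing time (a new reading comes with each control period).
- camera(name): name is "scene" or "side" or "wrist"; returns a dict with "color" (480x640x3 uint8, blue, green, red), "range_z" (480x640 float32, m along the optical axis (not along the pixel's ray), 0 where there is no reading), "fx", "fy", "cx", "cy" (pixels), "T" (4x4, takes a point from camera to world coordinates). Camera axes: x right, y down, z forward; pixel columns grow to the right and rows downward; lengths in m; the calibration is good to about 2 mm. A picture is of the moment at which its call begins.
- job_done(): hands the job in, once; it reports no verdict.
The state is a dict: "time": time; "q": joint angles; "qd": joint speeds; "joint_efforts": joint torques, N m; "ee_pos": TCP position; "tcp_rot": TCP orientation; "wrist_force": force on the tool from outside, world axes, zero at the start; "torque": the same for the moment, N m; "opening": finger opening in m.
Only numpy, scipy, OpenCV 4.12 (cv2) and the standard library are available. Lean on these libraries where they do the work, as an engineer would, in place of code of your own. Each camera call takes 0.05 s, during which the arm holds its last target. There are 200 camera calls.

## Working session

There is one attempt and no reset: what is moved stays moved. The work goes in short steps, Python scripts to look and compute and a tool call to move; the robot and the scene stay as the last step left them, time stands still between calls to the robot, and variables do not carry over. Pictures are saved under pics/ and viewed, about 8 in all and at most 12, crops included, and the job is handed in when it is done.

Besides the shell and the picture viewer there is one more tool, called after "Call:" by a JSON object that holds its "name" and its "arguments", one argument or row to a line. move_arm: Moves the arm, as the interface text tells. Its arguments: {"type":"object","properties":{"deltas":{"type":"array"},"claw":{"type":"number"},"newtons":{"type":"number"}},"required":["deltas"]}

```bash
mkdir -p pics; ls
python3 - <<'E'
from workcell import *
import cv2,numpy as np
o=get_obs();print({k:np.round(v,3) for k,v in o.items()},grip_point_offset)
for n in("scene","side"):
    c=camera(n);cv2.imwrite(f"pics/{n}0.png",c["color"]);np.savez(f"{n}0.npz",**c)
    print(n,c["fx"],c["cx"],c["cy"],np.round(c["T"],3).tolist())
E
```

```text
pics
{'time': np.float64(0.0), 'q': array([ 1.0000e-03,  5.0110e+00,  1.0033e+01,  9.5099e+01, -1.0000e-03,
        9.0001e+01]), 'qd': array([-0.064,  0.021,  0.024, -0.018,  0.032,  0.039]), 'joint_efforts': array([ 1.0000e-03, -5.2039e+01,  4.6480e+01,  1.6000e-02,  0.0000e+00,
       -0.0000e+00]), 'ee_pos': array([0.55 , 0.   , 0.231]), 'tcp_rot': array([-9.0077e+01, -1.0000e-03, -9.0000e+01]), 'wrist_force': array([ 0.586, -0.375,  0.183]), 'torque': array([-0.001,  0.045,  0.02 ]), 'opening': np.float64(0.085)} 0.0187
scene 579.6487130417019 316.00957611686977 247.05922418619016 [[0.781, 0.518, -0.35, 0.865], [0.625, -0.635, 0.454, -0.412], [0.013, -0.573, -0.819, 0.866], [0.0, 0.0, 0.0, 1.0]]
side 613.495205822632 325.3670004540699 243.087774801954 [[0.99, 0.122, -0.076, 0.611], [0.143, -0.879, 0.455, -0.51], [-0.011, -0.461, -0.888, 1.116], [0.0, 0.0, 0.0, 1.0]]
```

View pics/scene0.png

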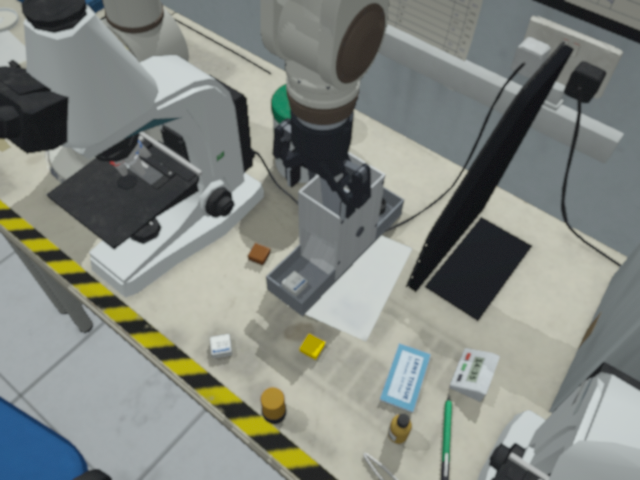

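View pics/side0.png

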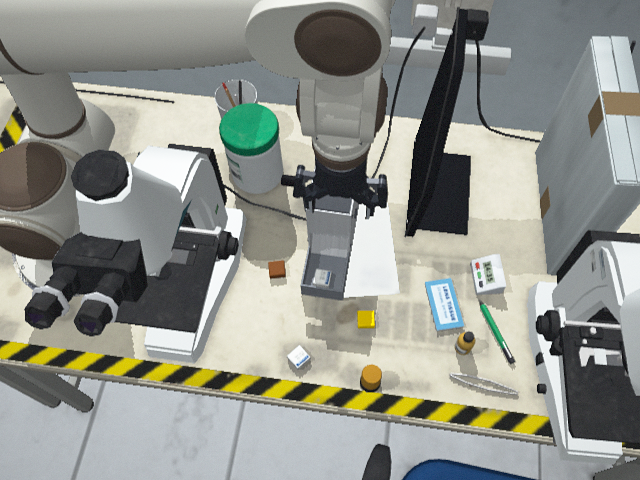

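The scene view shows the sorter in mid-bench, with a white box in its near (-y) tray at scene (294,283). The loose white box is at scene (220,346) and side (299,357). Yellow and brown decoys lie nearby. The gripper hides the hopper top and lever, so I'll check the wrist view and the depth data.

```bash
cat > h.py <<'E'
import numpy as np,cv2
def cloud(c):
    v,u=np.mgrid[0:480,0:640];z=c["range_z"]
    P=np.stack([(u-c["cx"])/c["fx"]*z,(v-c["cy"])/c["fy"]*z,z],-1)
    return P@c["T"][:3,:3].T+c["T"][:3,3]
def ray(c,u,v,h):
    d=c["T"][:3,:3]@[(u-c["cx"])/c["fx"],(v-c["cy"])/c["fy"],1];o=c["T"][:3,3]
    return o+d*(h-o[2])/d[2]
def rect(P,m,off=None):
    "minAreaRect of the points in mask, mm"
    (x,y),s,a=cv2.minAreaRect((P[m][:,:2]*1000).astype(np.float32)); return np.round([x,y,*s,a],1)
E
python3 - <<'E'
from workcell import *
from h import *
c=camera("wrist");cv2.imwrite("pics/wrist0.png",c["color"]);np.savez("wrist0.npz",**c)
for n,(u,v) in dict(scene=(220,346),side=(299,357)).items():
    c=dict(np.load(n+"0.npz"));P=cloud(c)
    print(n,"pt",P[v,u].round(3),ray(c,u,v,.016).round(3))
    w=np.zeros((480,640),bool);w[v-22:v+22,u-22:u+22]=1
    m=w&(P[...,2]>.0125)&(P[...,2]<.02)
    print("loose",m.sum(),rect(P,m),np.median(P[m],0).round(3))
    x,y,z=P[...,0],P[...,1],P[...,2]
    r=(x>.4)&(x<.75)&(y>-.25)&(y<.25)
    for lo,hi in((.038,.048),(.178,.188),(.188,.2)):
        m=r&(z>lo)&(z<hi);print(lo,m.sum(),rect(P,m) if m.sum() else"")
E
```

```text
scene pt [ 0.504 -0.188  0.016] [ 0.504 -0.188  0.016]
loose 319 [ 502.5 -185.4   31.7   32.3   49.3] [ 0.503 -0.186  0.014]
0.038 1033 [586.1  19.2 480.7 197.8  82.8]
0.178 617 [608.2 117.5 292.2 147.6  26.2]
0.188 235 [624.7 105.  305.6 133.1  36.5]
side pt [ 0.503 -0.187  0.015] [ 0.503 -0.187  0.016]
loose 255 [ 502.  -186.5   31.1   32.3   49.8] [ 0.502 -0.187  0.015]
0.038 555 [570.8  -2.2 280.8 470.5   7.7]
0.178 279 [609.2 107.5 288.1 146.6  32.8]
0.188 163 [605.3  99.9 310.4 141.4  35.3]
```

View pics/wrist0.png

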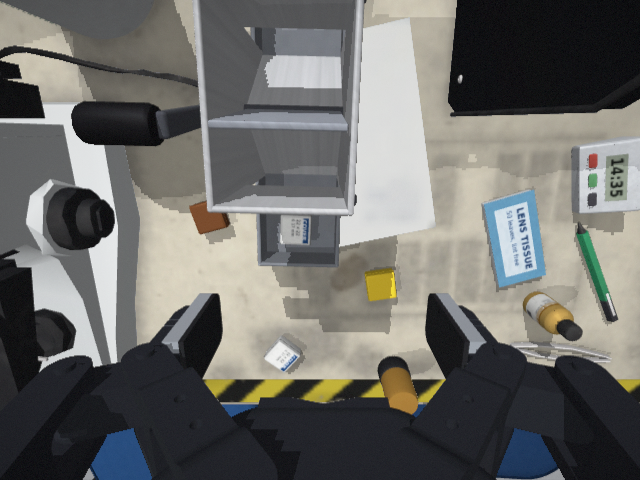

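The wrist view shows the hopper with a near-upright flap at (280,118). The black knob is on the left (robot) side at (115,122). The sample box is in the near (-y) tray at (295,230), which is the sorter's right, so the lever has to go to a=-0.6 (knob towards +y). Next I'll measure the sorter pose.

Run:
```python
from h import *
c=dict(np.load("wrist0.npz"));P=cloud(c);print(c["T"].round(3).tolist())
x,y,z=P[...,0],P[...,1],P[...,2];v,u=np.mgrid[0:480,0:640]
print("tray")
# rim points: hopper
g=(u>185)&(u<375)&(v<225)&(z>.18)&(z<.19);print("rim",g.sum(),rect(P,g),P[g].min(0).round(3),P[g].max(0).round(3))
for n,uv in dict(rimFL=(196,5),rimBL=(361,5),rimFR=(211,210),rimBR=(352,210)).items():print(n,ray(c,*uv,.185).round(4))
for n,uv in dict(trFR=(259,264),trBR=(338,264)).items():print(n,ray(c,*uv,.045).round(4))
g=(u>60)&(u<165)&(v>90)&(v<155)&(z>.17);print("knob",g.sum(),rect(P,g),np.median(P[g],0).round(3),P[g].max(0).round(3),P[g].min(0).round(3))
g=(u>215)&(u<345)&(v>100)&(v<135)&(z>.18);print("flap",g.sum(),rect(P,g),P[g].max(0).round(3))
for n in("scene","side"):
    s=dict(np.load(n+"0.npz"));Q=cloud(s);X,Y,Z=Q[...,0],Q[...,1],Q[...,2]
    m=(X>.47)&(X<.66)&(Y<-.02)&(Y>-.14)&(Z>.04)&(Z<.05);print(n,m.sum(),rect(Q,m),Q[m].min(0).round(3),Q[m].max(0).round(3))
```

```text
[[1.0, 0.001, 0.0, 0.55], [0.001, -0.96, -0.282, 0.072], [-0.0, 0.282, -0.96, 0.374], [0.0, 0.0, 0.0, 1.0]]
tray
rim 5492 [527.1  81.5 105.8  82.2  88.7] [0.485 0.028 0.18 ] [0.569 0.134 0.19 ]
rimFL [0.4895 0.1304 0.185 ]
rimBL [0.5679 0.1304 0.185 ]
rimFR [0.4877 0.0311 0.185 ]
rimBR [0.566  0.0311 0.185 ]
trFR [ 0.4849 -0.0547  0.045 ]
trBR [ 0.5649 -0.0547  0.045 ]
knob 3822 [492.6  75.5  19.9 115.3  88.7] [0.457 0.076 0.208] [0.55  0.086 0.374] [0.435 0.066 0.194]
flap 1307 [527.3  76.    7.1  67.1  87.8] [0.561 0.08  0.374]
scene 204 [527.2 -39.4  38.2  82.5  89.5] [ 0.486 -0.059  0.04 ] [ 0.568 -0.02   0.046]
side 169 [526.6 -40.8  82.3  39.7   0.8] [ 0.486 -0.06   0.04 ] [ 0.568 -0.02   0.048]
```

Run:
```python
from h import *
Q=np.concatenate([cloud(dict(np.load(n+"0.npz"))).reshape(-1,3)[dict(np.load(n+"0.npz"))["range_z"].ravel()>0.12] for n in("scene","side","wrist")])
Q=Q[(Q[:,2]<.5)]
xs=np.arange(.28,.70,.03);ys=np.arange(-.28,.24,.03)
print("max z mm; cols x",(xs*1000).astype(int))
for y in ys[::-1]:
    print(int(round(y*1000)),[int(1000*max(Q[(abs(Q[:,0]-x)<.015)&(abs(Q[:,1]-y)<.015)][:,2],default=-.001)) for x in xs])
```

```text
max z mm; cols x [280 310 340 370 400 430 460 490 520 550 580 610 640 670]
230 [166, 166, 167, 166, 168, 3, 3, -1, 44, 45, 46, 8, 4, 125]
200 [166, 168, 166, 167, 167, 2, 3, -1, -1, 31, 44, 2, 4, 122]
170 [145, 167, 168, 167, 165, 2, 1, 46, 12, 12, 46, 4, 3, 125]
140 [64, 76, 162, 145, 9, 3, 6, 187, 185, 184, 187, 3, 5, 159]
110 [230, 228, 37, 8, 8, 9, 10, 187, 85, 186, 186, 4, 5, 160]
80 [229, 266, 41, 5, 5, 210, 211, 203, 192, 193, 187, 3, 4, 198]
50 [304, 305, 42, 4, 3, 199, 205, 186, 62, 186, 187, 498, 4, 4]
20 [317, 317, 164, 4, 3, 11, 4, 349, 304, 187, 456, 499, 308, 3]
-10 [322, 321, 96, 74, 18, 21, 18, 349, 476, 474, 473, 499, 308, 4]
-40 [369, 363, 192, 4, 4, 19, 17, 47, 499, 499, 499, 499, 4, 4]
-70 [447, 428, 356, 4, 4, 5, 4, 47, 47, 52, 44, 19, 17, 4]
-100 [491, 488, 366, 4, 4, 4, 4, 4, 4, 3, 4, 22, 19, 6]
-130 [491, 490, 372, 3, 5, 4, 5, 4, 4, 4, 4, 6, 4, 4]
-160 [491, 488, 375, 3, 3, 3, 5, 18, 19, 5, 5, 4, 4, 5]
-190 [437, 423, 359, 5, 4, 4, 5, 20, 20, 3, 5, 63, 65, 17]
-220 [433, 432, 183, 4, 4, 5, 3, 18, 16, 5, 3, 64, 67, 60]
-250 [439, 442, 393, 5, 4, 6, 5, 4, 4, 5, 7, 5, 5, 5]
-280 [457, 458, 2, 2, 1, 3, 1, 0, 1, 1, 2, 1, 2, 3]
```

Run:
```python
from h import *
Q=np.concatenate([cloud(dict(np.load(n+"0.npz"))).reshape(-1,3)[dict(np.load(n+"0.npz"))["range_z"].ravel()>0.12] for n in("scene","side")])
for x in np.arange(-.1,.7,.05):
    m=Q[(abs(Q[:,0]-x)<.025)&(abs(Q[:,1])<.35)&(Q[:,2]>.4)]
    print(round(x,2),len(m),[(int(1000*a),int(1000*b)) for y in np.arange(-.24,.2,.06) for s in [m[abs(m[:,1]-y)<.03]] for a,b in [(s[:,2].min(),s[:,2].max()) if len(s) else(0,0)]])
```

```text
-0.1 0 [(0, 0), (0, 0), (0, 0), (0, 0), (0, 0), (0, 0), (0, 0), (0, 0)]
-0.05 0 [(0, 0), (0, 0), (0, 0), (0, 0), (0, 0), (0, 0), (0, 0), (0, 0)]
0.0 0 [(0, 0), (0, 0), (0, 0), (0, 0), (0, 0), (0, 0), (0, 0), (0, 0)]
0.05 0 [(0, 0), (0, 0), (0, 0), (0, 0), (0, 0), (0, 0), (0, 0), (0, 0)]
0.1 0 [(0, 0), (0, 0), (0, 0), (0, 0), (0, 0), (0, 0), (0, 0), (0, 0)]
0.15 258 [(0, 0), (0, 0), (0, 0), (552, 613), (0, 0), (0, 0), (0, 0), (0, 0)]
0.2 3257 [(412, 435), (403, 425), (0, 0), (550, 660), (651, 659), (0, 0), (0, 0), (0, 0)]
0.25 10828 [(400, 440), (404, 491), (465, 491), (452, 666), (657, 664), (0, 0), (0, 0), (0, 0)]
0.3 19910 [(400, 442), (400, 491), (400, 491), (400, 672), (665, 669), (0, 0), (0, 0), (0, 0)]
0.35 3147 [(0, 0), (0, 0), (0, 0), (584, 678), (672, 672), (0, 0), (0, 0), (0, 0)]
0.4 3170 [(0, 0), (0, 0), (0, 0), (592, 682), (677, 682), (0, 0), (0, 0), (0, 0)]
0.45 2921 [(0, 0), (0, 0), (0, 0), (601, 691), (678, 685), (0, 0), (0, 0), (0, 0)]
0.5 5731 [(0, 0), (0, 0), (0, 0), (431, 707), (400, 578), (0, 0), (0, 0), (0, 0)]
0.55 12401 [(0, 0), (0, 0), (0, 0), (400, 712), (400, 582), (0, 0), (0, 0), (0, 0)]
0.6 11004 [(0, 0), (0, 0), (0, 0), (400, 707), (400, 696), (480, 649), (0, 0), (0, 0)]
0.65 0 [(0, 0), (0, 0), (0, 0), (0, 0), (0, 0), (0, 0), (0, 0), (0, 0)]
```

The forearm may pass close to the microscope on the way to the box. I'll record joint data during the lever moves and use it to fit the arm geometry. Lever first: close the claw and go to a point beside the knob.

Call:
{"name": "move_arm", "arguments": {
  "deltas": [
    [[-0.015,0,-0.04,0],[-0.025,0,-0.08,0],[-0.03,0,-0.101,0],[-0.03,0,-0.101,0],[-0.03,0,-0.101,0]]
  ],
  "claw": 0
}}

```text
time: 0.65
ee_pos: [0.4492, 0.0301, 0.2315]
tcp_rot: [-89.9, 0.0, -90.0]
wrist_force: [1.5, 0.2, 0.6]
opening: 0.0122
```

Run:
```python
from workcell import *
import numpy as np
o=get_obs();print({k:np.round(o[k],4).tolist() for k in("time","q","ee_pos","tcp_rot","wrist_force","opening")})
```

```text
{'time': 0.65, 'q': [3.8322, -8.6529, -3.1732, 95.4217, -0.0028, 93.8084], 'ee_pos': [0.4492, 0.0301, 0.2315], 'tcp_rot': [-89.9419, 0.0011, -89.9761], 'wrist_force': [1.4873, 0.2464, 0.6474], 'opening': 0.0122}
```

Run:
```python
from h import *
Q=np.concatenate([cloud(dict(np.load(n+"0.npz"))).reshape(-1,3)[dict(np.load(n+"0.npz"))["range_z"].ravel()>0.12] for n in("scene","side")])
for x in np.arange(.15,.48,.05):
    s=Q[(abs(Q[:,0]-x)<.01)&(Q[:,2]>.53)&(abs(Q[:,1])<.15)]
    if len(s)<5: continue
    # circle fit in (y,z)
    A=np.c_[2*s[:,1:],np.ones(len(s))];k=np.linalg.lstsq(A,(s[:,1:]**2).sum(1),rcond=None)[0]
    print(round(x,2),len(s),"y",s[:,1].min().round(3),s[:,1].max().round(3),"z",s[:,2].min().round(3),s[:,2].max().round(3),"c",k[:2].round(3),"r",np.sqrt(k[2]+k[0]**2+k[1]**2).round(3))
S=Q[(Q[:,0]<.42)&(Q[:,2]<.53)&(Q[:,2]>.3)]
xs=np.arange(.16,.40,.02);print((xs*1000).astype(int))
for y in np.arange(-.30,.08,.02)[::-1]:print(int(round(y*1000)),[int(1000*max(S[(abs(S[:,0]-x)<.01)&(abs(S[:,1]-y)<.01)][:,2],default=0)) for x in xs])
```

```text
0.15 67 y -0.059 -0.045 z 0.555 0.585 c [-0.025  0.582] r 0.033
0.2 1197 y -0.063 -0.027 z 0.56 0.658 c [0.    0.603] r 0.06
0.25 1219 y -0.062 -0.028 z 0.569 0.664 c [-0.     0.611] r 0.059
0.3 1232 y -0.061 -0.03 z 0.577 0.67 c [-0.     0.619] r 0.059
0.35 1233 y -0.06 -0.031 z 0.584 0.677 c [-0.001  0.627] r 0.057
0.4 1272 y -0.058 -0.029 z 0.597 0.682 c [-0.001  0.634] r 0.055
0.45 1151 y -0.052 -0.027 z 0.605 0.684 c [-0.004  0.643] r 0.046
[160 180 199 219 239 259 279 299 319 339 359 379]
60 [0, 0, 0, 0, 0, 0, 0, 0, 0, 0, 0, 0]
40 [0, 0, 0, 305, 306, 306, 306, 306, 307, 0, 0, 0]
20 [0, 0, 0, 313, 315, 315, 316, 315, 314, 0, 0, 0]
0 [0, 0, 0, 318, 319, 320, 320, 321, 319, 0, 0, 0]
-20 [0, 0, 0, 318, 320, 321, 322, 322, 321, 0, 0, 0]
-40 [0, 0, 0, 0, 0, 0, 322, 358, 323, 0, 0, 0]
-60 [0, 0, 0, 0, 0, 0, 407, 401, 380, 0, 0, 0]
-80 [0, 0, 0, 0, 0, 0, 457, 439, 412, 344, 0, 0]
-100 [0, 0, 0, 0, 489, 491, 491, 490, 438, 348, 0, 0]
-120 [0, 0, 0, 0, 490, 490, 491, 491, 435, 347, 0, 0]
-140 [0, 0, 0, 0, 491, 490, 490, 490, 444, 350, 0, 0]
-160 [0, 0, 0, 426, 490, 491, 491, 489, 435, 350, 0, 0]
-180 [0, 0, 0, 414, 442, 454, 451, 438, 414, 346, 0, 0]
-200 [0, 0, 0, 425, 427, 428, 428, 428, 423, 0, 0, 0]
-220 [0, 0, 0, 432, 433, 433, 433, 432, 431, 0, 0, 0]
-240 [0, 0, 0, 430, 434, 431, 431, 433, 430, 0, 0, 0]
-260 [0, 0, 0, 439, 440, 428, 438, 442, 437, 0, 0, 0]
-280 [0, 0, 0, 452, 456, 449, 453, 454, 450, 0, 0, 0]
-300 [0, 0, 0, 460, 462, 455, 458, 462, 458, 0, 0, 0]
```

Call:
{"name": "move_arm", "arguments": {
  "deltas": [
    [[0,0.03,0,0],[0,0.059,0,0],[0,0.059,0,0],[0,0.059,0,0]]
  ]
}}

```text
time: 1.05
ee_pos: [0.4493, 0.0298, 0.1725]
tcp_rot: [-90.1, -0.0, -90.0]
wrist_force: [-0.1, -0.1, 0.5]
opening: 0.0001
```

Call:
{"name": "move_arm", "arguments": {
  "deltas": [
    [[-0.02,0,0,0],[-0.04,0,0,0],[-0.06,0,0,0],[-0.08,0,0,0],[-0.08,0,0,0]]
  ]
}}

```text
time: 1.55
ee_pos: [0.4499, 0.1116, 0.174]
tcp_rot: [-89.9, 0.0, -89.9]
wrist_force: [-0.6, -0.3, 0.6]
opening: -0.0001
```

Call:
{"name": "move_arm", "arguments": {
  "deltas": [
    [[-0.005,0,0,0],[-0.01,0,0,0],[-0.012,0,0,0],[-0.012,0,0,0]]
  ]
}}

```text
time: 1.95
ee_pos: [0.4491, 0.1219, 0.1724]
tcp_rot: [-90.0, 0.0, -90.0]
wrist_force: [-0.1, 0.4, 0.4]
opening: 0.0001
```

Run:
```python
from workcell import *
from h import *
o=get_obs();print({k:np.round(o[k],4).tolist() for k in("time","q","ee_pos","wrist_force")})
c=camera("wrist");cv2.imwrite("pics/wrist1.png",c["color"]);P=cloud(c);x,y,z=P[...,0],P[...,1],P[...,2]
m=(x>.50)&(x<.555)&(y>.09)&(y<.15)&(z>.165)&(z<.182);print("flap",m.sum(),np.median(P[m],0).round(4))
m=(x>.43)&(x<.475)&(y>.12)&(y<.17)&(z>.165)&(z<.21);print("knob",m.sum(),np.median(P[m],0).round(4),P[m].max(0).round(4),P[m].min(0).round(4))
```

```text
{'time': 1.95, 'q': [15.1841, -7.4075, -8.6164, 88.7818, 0.0027, 105.1957], 'ee_pos': [0.4491, 0.1219, 0.1724], 'wrist_force': [-0.051, 0.364, 0.3939]}
flap 3250 [0.5272 0.1382 0.177 ]
knob 6672 [0.4528 0.1426 0.1944] [0.475  0.1538 0.21  ] [0.4359 0.1203 0.1772]
```

Call:
{"name": "move_arm", "arguments": {
  "deltas": [
    [[-0.001,0,0,0],[-0.002,0,0,0],[-0.002,0,0,0]]
  ]
}}

```text
time: 2.3
ee_pos: [0.4489, 0.1239, 0.1722]
tcp_rot: [-90.0, -0.0, -90.0]
wrist_force: [0.6, -1.6, 0.1]
opening: 0.0001
```

Call:
{"name": "move_arm", "arguments": {
  "deltas": [
    [[-0.001,0,0,0],[-0.002,0,0,0],[-0.002,0,0,0]]
  ]
}}

```text
time: 2.6
ee_pos: [0.449, 0.1261, 0.1723]
tcp_rot: [-90.0, 0.0, -90.0]
wrist_force: [0.2, -0.3, -0.7]
opening: -0.0003
```

Call:
{"name": "move_arm", "arguments": {
  "deltas": [
    [[-0.001,0,0,0],[-0.002,0,0,0],[-0.002,0,0,0]]
  ]
}}

```text
time: 2.9
ee_pos: [0.449, 0.1279, 0.1722]
tcp_rot: [-90.0, -0.0, -90.0]
wrist_force: [0.0, -2.7, -0.5]
opening: 0.0002
```

Run:
```python
from workcell import *
from h import *
o=get_obs();print({k:np.round(o[k],4).tolist() for k in("time","ee_pos","wrist_force")})
c=camera("wrist");cv2.imwrite("pics/wrist2.png",c["color"]);P=cloud(c);x,y,z=P[...,0],P[...,1],P[...,2]
m=(x>.43)&(x<.475)&(y>.12)&(y<.17)&(z>.165)&(z<.21);print("knob",m.sum(),np.median(P[m],0).round(4),P[m].max(0).round(4),P[m].min(0).round(4))
```

```text
{'time': 2.9, 'ee_pos': [0.449, 0.1279, 0.1722], 'wrist_force': [0.0318, -2.6504, -0.4656]}
knob 6670 [0.4526 0.1475 0.191 ] [0.475  0.1595 0.21  ] [0.4356 0.1202 0.1651]
```

View pics/wrist2.png

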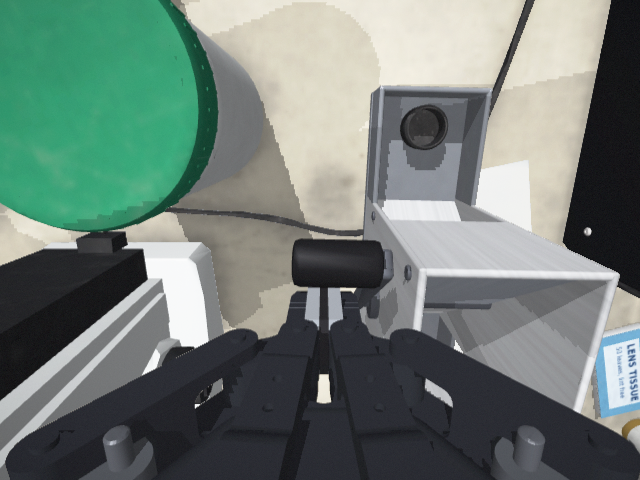

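The wrist view shows the black knob at (338,263), pushed over, and the round dust cap in the far (left) tray at (424,127). I'll press on gently until the force rises at the stop.

Call:
{"name": "move_arm", "arguments": {
  "deltas": [
    [[-0.001,0,0,0],[-0.002,0,0,0],[-0.002,0,0,0]]
  ]
}}

```text
time: 3.25
ee_pos: [0.449, 0.1283, 0.1722]
tcp_rot: [-90.0, -0.2, -90.1]
wrist_force: [0.3, -13.3, -0.2]
opening: 0.0002
```

Call:
{"name": "move_arm", "arguments": {
  "deltas": [
    [[-0.001,0,0,0],[-0.001,0,0,0]]
  ]
}}

```text
time: 3.45
ee_pos: [0.449, 0.1284, 0.1722]
tcp_rot: [-90.0, -0.3, -90.1]
wrist_force: [0.5, -18.7, 0.5]
opening: -0.0003
```

The lever is at its stop: the force rises to 19 N and the TCP no longer moves. Backing off and rising.

Call:
{"name": "move_arm", "arguments": {
  "deltas": [
    [[0.02,0,0,0],[0.04,0,0,0],[0.05,-0.03,0,0],[0.06,-0.07,0,0],[0.06,-0.1,0,0]]
  ],
  "claw": 0.085
}}

```text
time: 3.95
ee_pos: [0.449, 0.0704, 0.2745]
tcp_rot: [-89.9, 0.0, -90.1]
wrist_force: [0.1, 0.9, 0.8]
opening: 0.072
```

Run:
```python
from workcell import *
import numpy as np
from h import *
o=get_obs();print({k:np.round(o[k],4).tolist() for k in("time","q","ee_pos","tcp_rot","wrist_force","opening")})
# fit planar geometry and evaluate forearm clearance over the scope
S=np.concatenate([cloud(c)[(c["range_z"]>.12)] for c in (dict(np.load(n+"0.npz")) for n in("scene","side"))])
S=S[(S[:,0]<.42)&(S[:,0]>.2)&(S[:,2]<.53)&(S[:,2]>.25)]
L1,L2,h,D=.418,.5155,.195,.426
def clear(x,y,z):
    r=np.hypot(x,y);az=np.arctan2(y,x);w=np.array([r,z+D-h]);d=np.hypot(*w)
    e=np.arctan2(w[1],w[0])+np.arccos((L1**2+d*d-L2**2)/(2*L1*d));E=L1*np.array([np.cos(e),np.sin(e)])
    u=(w-E)/L2;n=np.array([-u[1],u[0]])
    R=np.c_[S[:,0]*np.cos(az)+S[:,1]*np.sin(az),S[:,2]-h];lat=-S[:,0]*np.sin(az)+S[:,1]*np.cos(az)
    s=(R-E)@u;p=(R-E)@n+(.024-.03*s)   # axis below the elbow-wrist line
    rad=np.clip(.063-.0*s,.05,.06)
    dist=np.hypot(p,lat)-rad;dist[(s<0)|(s>L2)]=1
    i=dist.argmin();return dist[i].round(3),S[i].round(3),np.degrees(np.arctan2(*u[::-1])).round(1)
for p in((.5025,-.186,.25),(.5025,-.186,.15),(.5025,-.186,.1),(.5025,-.186,.05),(.5025,-.186,.006),(.5,-.1,.006),(.527,.04,.22)):print(p,*clear(*p))
```

```text
{'time': 3.95, 'q': [8.8902, -6.9148, 3.2133, 100.0393, 0.0319, 98.9443], 'ee_pos': [0.449, 0.0704, 0.2745], 'tcp_rot': [-89.9172, 0.0454, -90.054], 'wrist_force': [0.0607, 0.8774, 0.7983], 'opening': 0.072}
(0.5025, -0.186, 0.25) 0.074 [ 0.252 -0.104  0.491] 7.1
(0.5025, -0.186, 0.15) 0.025 [ 0.294 -0.117  0.491] -4.1
(0.5025, -0.186, 0.1) -0.004 [ 0.294 -0.117  0.491] -9.6
(0.5025, -0.186, 0.05) -0.031 [ 0.294 -0.117  0.491] -15.2
(0.5025, -0.186, 0.006) -0.053 [ 0.299 -0.116  0.489] -20.2
(0.5, -0.1, 0.006) -0.02 [ 0.275 -0.095  0.487] -20.5
(0.527, 0.04, 0.22) 0.108 [ 0.258 -0.098  0.49 ] 3.7
```

The lever is parked. Now I'll go high above the loose box, with the jaws turned by 40° to square with it, and check the forearm's clearance over the microscope there.

Call:
{"name": "move_arm", "arguments": {
  "deltas": [
    [[0.045,0,0.01,8],[0.095,0,0.02,16],[0.145,0,0.03,24],[0.195,0,0.04,32],[0.245,0,0.05,40]]
  ],
  "claw": 0.085
}}

```text
time: 4.45
ee_pos: [0.4985, -0.1719, 0.2726]
tcp_rot: [-90.0, 0.1, -130.3]
wrist_force: [1.1, 1.3, -0.1]
opening: 0.0856
```

Call:
{"name": "move_arm", "arguments": {
  "deltas": [
    [[0,0,0,0],[0,0,0,0]]
  ]
}}

```text
time: 4.65
ee_pos: [0.4983, -0.171, 0.2719]
tcp_rot: [-90.1, 0.0, -130.1]
wrist_force: [-1.1, 0.4, -0.1]
opening: 0.0849
```

Run:
```python
from workcell import *
from h import *
o=get_obs();print({k:np.round(o[k],4).tolist() for k in("time","q","ee_pos","tcp_rot","wrist_force","joint_efforts","opening")})
c=camera("wrist");cv2.imwrite("pics/wrist3.png",c["color"]);P=cloud(c);x,y,z=P[...,0],P[...,1],P[...,2]
m=(abs(x-.5025)<.035)&(abs(y+.186)<.035)&(z>.0125)&(z<.02);print("box",m.sum(),rect(P,m))
cc=[camera("side"),camera("scene")]
cv2.imwrite("pics/hover.png",np.hstack([cc[0]["color"][:360,:400],cc[1]["color"][:360,:400]]))
```

```text
{'time': 4.65, 'q': [-18.9604, 2.9294, 12.4739, 99.5887, 0.0417, 111.1371], 'ee_pos': [0.4983, -0.171, 0.2719], 'tcp_rot': [-90.0563, 0.0229, -130.0974], 'wrist_force': [-1.0908, 0.3872, -0.1479], 'joint_efforts': [-2.025, -47.6297, 45.9408, -0.2234, -0.1117, 0.0956], 'opening': 0.0849}
box 725 [ 500.4 -184.5   31.4   30.9   50.2]
```

View pics/hover.png

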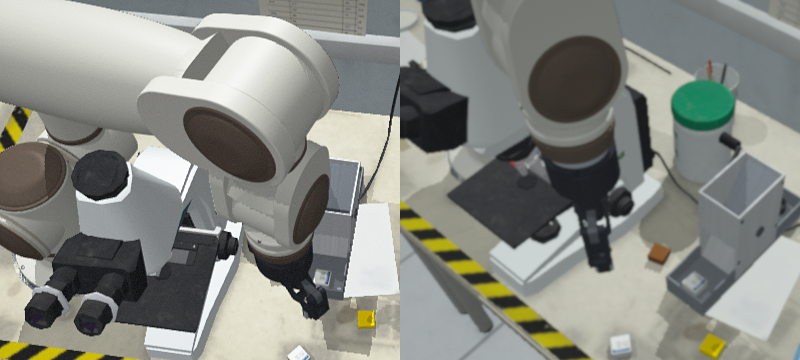

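The view shows the hover pose, with the forearm above the microscope head (black cap at (103,175) in the left half). I'll centre over the box and go down to z≈0.15, then measure the real forearm/head clearance.

Call:
{"name": "move_arm", "arguments": {
  "deltas": [
    [[0.009,0.03,0.012,0],[0.009,0.06,0.012,0],[0.009,0.09,0.012,0],[0.009,0.115,0.012,0],[0.009,0.115,0.012,0]]
  ]
}}

```text
time: 5.3
ee_pos: [0.5003, -0.1828, 0.1543]
tcp_rot: [-90.3, -0.1, -129.9]
wrist_force: [0.9, 0.1, 0.6]
opening: 0.0851
```

Run:
```python
from workcell import *
from h import *
o=get_obs();print({k:np.round(o[k],4).tolist() for k in("time","q","ee_pos","tcp_rot","wrist_force","joint_efforts")})
cs=[camera("side"),camera("scene")];cv2.imwrite("pics/p150.png",cs[0]["color"][:400,:480])
Q=np.concatenate([cloud(c)[c["range_z"]>.12] for c in cs])
a=np.radians(o["q"][0]);R=Q[:,0]*np.cos(a)+Q[:,1]*np.sin(a);lat=-Q[:,0]*np.sin(a)+Q[:,1]*np.cos(a)
for r in np.arange(.16,.45,.04):
    s=(abs(R-r)<.01)&(abs(lat)<.1);b=s&(Q[:,2]<.515)&(Q[:,2]>.3)&(abs(lat)<.06);t=s&(Q[:,2]>.515)
    A=np.c_[2*lat[t],2*Q[t,2],np.ones(t.sum())];k=np.linalg.lstsq(A,lat[t]**2+Q[t,2]**2,rcond=None)[0] if t.sum()>20 else np.zeros(3)
    print(round(r,2),t.sum(),"axis",k[:2].round(3),"rad",np.sqrt(max(0,k[2]+k[0]**2+k[1]**2)).round(3),"scope max",max(Q[b,2],default=0).__round__(3))
```

```text
{'time': 5.3, 'q': [-20.0807, 1.9951, -1.5675, 86.7029, 0.0131, 109.774], 'ee_pos': [0.5003, -0.1828, 0.1543], 'tcp_rot': [-90.2542, -0.0775, -129.8545], 'wrist_force': [0.9059, 0.1161, 0.5511], 'joint_efforts': [-0.2289, -49.9032, 46.3974, -1.1257, -0.0093, -0.0003]}
0.16 72 axis [0.022 0.596] rad 0.034 scope max 0
0.2 366 axis [0.003 0.584] rad 0.055 scope max 0
0.24 1646 axis [0.001 0.58 ] rad 0.059 scope max 0
0.28 1701 axis [0.    0.581] rad 0.059 scope max 0.491
0.32 1783 axis [0.    0.581] rad 0.058 scope max 0.492
0.36 1892 axis [0.    0.581] rad 0.057 scope max 0.416
0.4 1919 axis [0.    0.582] rad 0.053 scope max 0
0.44 1779 axis [0.   0.58] rad 0.05 scope max 0
```

View pics/p150.png

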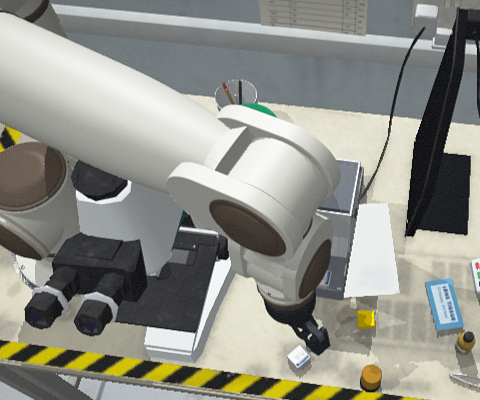

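Measured here: forearm underside at 0.522 m and microscope head at 0.491 m, so 31 mm clearance at TCP z=0.154. Going all the way down would make them overlap, unless the microscope gives way or is only scenery. No other arm posture points the tool down at this spot. I'll creep down in small steps and watch joint efforts, well below the 40 N limit.

Call:
{"name": "move_arm", "arguments": {
  "deltas": [
    [[0.001,0.01,0.002,0],[0.001,0.02,0.002,0],[0.001,0.03,0.002,0],[0.001,0.034,0.002,0],[0.001,0.034,0.002,0]]
  ]
}}

```text
time: 5.9
ee_pos: [0.5021, -0.1867, 0.1224]
tcp_rot: [-90.1, -0.0, -130.0]
wrist_force: [-0.8, -0.1, 0.0]
opening: 0.0848
```

```bash
cat > st.py <<'E'
from workcell import *
from h import *
o=get_obs();print({k:np.round(o[k],4).tolist() for k in("time","ee_pos","q","qd","wrist_force","joint_efforts")})
c=camera("side");Q=cloud(c)[c["range_z"]>.12]
a=np.radians(o["q"][0]);R=Q[:,0]*np.cos(a)+Q[:,1]*np.sin(a);lat=-Q[:,0]*np.sin(a)+Q[:,1]*np.cos(a)
for r in (.28,.30,.32,.34):
    t=(abs(R-r)<.01)&(abs(lat)<.1)&(Q[:,2]>.5)
    A=np.c_[2*lat[t],2*Q[t,2],np.ones(t.sum())];k=np.linalg.lstsq(A,lat[t]**2+Q[t,2]**2,rcond=None)[0]
    print(r,"underside",(k[1]-np.sqrt(k[2]+k[0]**2+k[1]**2)).round(4))
E
python3 st.py
```

```text
{'time': 5.9, 'ee_pos': [0.5021, -0.1867, 0.1224], 'q': [-20.3944, 2.3177, -4.7597, 83.006, -0.0002, 109.6119], 'qd': [-0.0239, -0.3066, 1.1815, 0.6351, -0.0755, -0.0552], 'wrist_force': [-0.7899, -0.0611, 0.0388], 'joint_efforts': [0.0204, -49.3592, 46.5611, -0.2236, 0.0009, -0.0001]}
0.28 underside 0.5061
0.3 underside 0.5051
0.32 underside 0.5046
0.34 underside 0.504
```

Call:
{"name": "move_arm", "arguments": {
  "deltas": [
    [[0,0.006,0,0],[0,0.012,0,0],[0,0.018,0,0],[0,0.018,0,0]]
  ]
}}

```text
time: 6.35
ee_pos: [0.502, -0.1866, 0.1041]
tcp_rot: [-90.1, -0.0, -130.0]
wrist_force: [0.2, -0.3, -0.1]
opening: 0.0851
```

Call:
{"name": "move_arm", "arguments": {
  "deltas": [
    [[0,0.002,0,0],[0,0.004,0,0],[0,0.004,0,0]]
  ]
}}

```text
time: 6.65
ee_pos: [0.5025, -0.1868, 0.1011]
tcp_rot: [-90.0, -0.0, -130.0]
wrist_force: [-0.4, -1.4, -0.4]
opening: 0.0851
```

```bash
python3 st.py
```

```text
{'time': 6.65, 'ee_pos': [0.5025, -0.1868, 0.1011], 'q': [-20.3891, 2.5121, -6.9038, 80.5906, 0.0016, 109.6098], 'qd': [0.0103, -0.0507, 0.2583, 0.2595, -0.0237, -0.2525], 'wrist_force': [-0.4309, -1.3973, -0.3645], 'joint_efforts': [-0.0003, -49.713, 46.879, -0.094, 0.0001, -0.0]}
0.28 underside 0.4956
0.3 underside 0.4941
0.32 underside 0.4925
0.34 underside 0.4913
```

Call:
{"name": "move_arm", "arguments": {
  "deltas": [
    [[0,0.001,0,0],[0,0.002,0,0],[0,0.002,0,0]]
  ]
}}

```text
time: 7.0
ee_pos: [0.5025, -0.1868, 0.0992]
tcp_rot: [-90.0, -0.0, -130.0]
wrist_force: [-0.1, 0.7, 0.4]
opening: 0.0849
```

```bash
python3 st.py
```

```text
{'time': 7.0, 'ee_pos': [0.5025, -0.1868, 0.0992], 'q': [-20.3893, 2.5363, -7.0963, 80.3729, 0.0, 109.6107], 'qd': [0.1033, 0.007, 0.0984, 0.0852, 0.0489, -0.0148], 'wrist_force': [-0.0522, 0.7273, 0.4112], 'joint_efforts': [0.0003, -49.7389, 46.9007, -0.047, 0.0, 0.0]}
0.28 underside 0.4947
0.3 underside 0.4929
0.32 underside 0.4915
0.34 underside 0.4901
```

Call:
{"name": "move_arm", "arguments": {
  "deltas": [
    [[0,0.001,0,0],[0,0.002,0,0],[0,0.002,0,0]]
  ]
}}

```text
time: 7.35
ee_pos: [0.5024, -0.1868, 0.0971]
tcp_rot: [-90.0, -0.0, -130.0]
wrist_force: [-0.1, 0.3, -0.2]
opening: 0.0849
```

```bash
python3 st.py
```

```text
{'time': 7.35, 'ee_pos': [0.5024, -0.1868, 0.0971], 'q': [-20.3898, 2.564, -7.293, 80.1547, -0.001, 109.6109], 'qd': [0.0441, -0.0986, 0.1508, 0.1815, 0.0099, -0.0635], 'wrist_force': [-0.1126, 0.2622, -0.1777], 'joint_efforts': [0.0005, -49.7491, 46.8752, -0.0462, 0.0001, -0.0]}
0.28 underside 0.4936
0.3 underside 0.4922
0.32 underside 0.4904
0.34 underside 0.4889
```

Joint efforts are quiet to within a few hundredths of a Nm, so even a 1 N contact would show. Continuing in 3 mm steps.

Call:
{"name": "move_arm", "arguments": {
  "deltas": [
    [[0,0.001,0,0],[0,0.002,0,0],[0,0.003,0,0],[0,0.003,0,0]]
  ]
}}

```text
time: 7.8
ee_pos: [0.5024, -0.1867, 0.0941]
tcp_rot: [-90.0, -0.0, -130.0]
wrist_force: [1.2, 0.3, -0.4]
opening: 0.0851
```

```bash
python3 st.py
```

```text
{'time': 7.8, 'ee_pos': [0.5024, -0.1867, 0.0941], 'q': [-20.3866, 2.6101, -7.5816, 79.8234, -0.0003, 109.613], 'qd': [-0.0823, -0.0258, 0.139, 0.2723, -0.055, -0.0633], 'wrist_force': [1.2463, 0.3223, -0.3944], 'joint_efforts': [-0.0008, -49.7433, 46.8185, -0.0468, 0.0, -0.0]}
0.28 underside 0.4923
0.3 underside 0.4905
0.32 underside 0.4886
0.34 underside 0.4873
```

Call:
{"name": "move_arm", "arguments": {
  "deltas": [
    [[0,0.001,0,0],[0,0.002,0,0],[0,0.003,0,0],[0,0.003,0,0]]
  ]
}}

```text
time: 8.25
ee_pos: [0.5024, -0.1868, 0.0911]
tcp_rot: [-90.0, -0.0, -130.0]
wrist_force: [0.5, -0.3, -0.6]
opening: 0.085
```

```bash
python3 st.py
```

```text
{'time': 8.25, 'ee_pos': [0.5024, -0.1868, 0.0911], 'q': [-20.3894, 2.6562, -7.8674, 79.4933, -0.0012, 109.6123], 'qd': [-0.1262, -0.0769, 0.1557, 0.1817, -0.005, 0.0171], 'wrist_force': [0.4612, -0.2993, -0.5544], 'joint_efforts': [-0.0001, -49.7637, 46.7901, -0.0471, 0.0001, -0.0]}
0.28 underside 0.4908
0.3 underside 0.4887
0.32 underside 0.4871
0.34 underside 0.4854
```

Call:
{"name": "move_arm", "arguments": {
  "deltas": [
    [[0,0.001,0,0],[0,0.002,0,0],[0,0.003,0,0],[0,0.004,0,0],[0,0.004,0,0]]
  ]
}}

```text
time: 8.8
ee_pos: [0.5024, -0.1867, 0.0871]
tcp_rot: [-90.0, -0.0, -130.0]
wrist_force: [-0.4, 0.4, -0.4]
opening: 0.0852
```

```bash
python3 st.py
```

```text
{'time': 8.8, 'ee_pos': [0.5024, -0.1867, 0.0871], 'q': [-20.3905, 2.7211, -8.2444, 79.0514, 0.0018, 109.6115], 'qd': [-0.0501, -0.0488, 0.1975, 0.049, 0.0383, 0.0307], 'wrist_force': [-0.3741, 0.4274, -0.4], 'joint_efforts': [0.0002, -49.7813, 46.7362, -0.0471, 0.0001, -0.0]}
0.28 underside 0.4891
0.3 underside 0.4871
0.32 underside 0.4849
0.34 underside 0.4831
```

Call:
{"name": "move_arm", "arguments": {
  "deltas": [
    [[0,0.001,0,0],[0,0.002,0,0],[0,0.003,0,0],[0,0.004,0,0],[0,0.004,0,0]]
  ]
}}

```text
time: 9.35
ee_pos: [0.5024, -0.1867, 0.0831]
tcp_rot: [-90.0, -0.0, -130.0]
wrist_force: [-0.4, 0.9, -0.5]
opening: 0.0848
```

```bash
python3 st.py
python3 - <<'E'
from workcell import *
import cv2
cv2.imwrite("pics/deep.png",cv2.resize(camera("side")["color"][80:280,0:240],None,fx=2.5,fy=2.5))
E
```

```text
{'time': 9.35, 'ee_pos': [0.5024, -0.1867, 0.0831], 'q': [-20.3894, 2.79, -8.6176, 78.6105, 0.0, 109.6128], 'qd': [0.0426, 0.0378, 0.1339, 0.1715, -0.0655, 0.0066], 'wrist_force': [-0.4192, 0.9084, -0.5288], 'joint_efforts': [0.0002, -49.8114, 46.692, -0.0474, 0.0001, 0.0]}
0.28 underside 0.4874
0.3 underside 0.4849
0.32 underside 0.4829
0.34 underside 0.4807
```

View pics/deep.png

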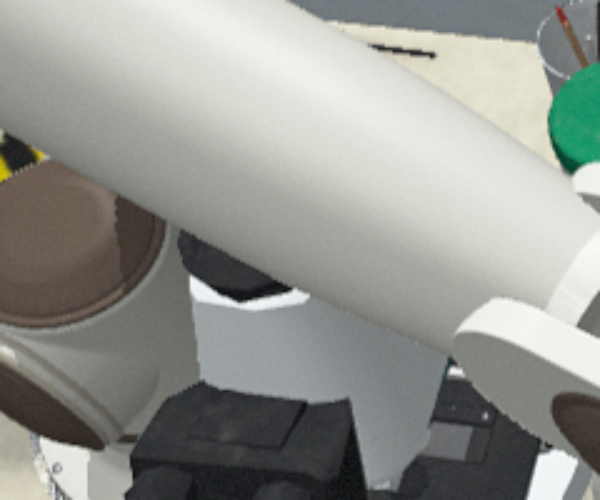

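The image shows the forearm overlapping the cap (near (240,265)) by several mm, yet joint efforts are flat. So the head is either not solid or smaller than it looks. I'll keep creeping down, checking after each small step.

Call:
{"name": "move_arm", "arguments": {
  "deltas": [
    [[0,0.0015,0,0],[0,0.003,0,0],[0,0.0045,0,0],[0,0.006,0,0],[0,0.006,0,0]]
  ]
}}

```text
time: 9.95
ee_pos: [0.5024, -0.1867, 0.077]
tcp_rot: [-90.0, -0.0, -130.0]
wrist_force: [-0.0, 0.5, 0.1]
opening: 0.0852
```

```bash
cat > s2.py <<'E'
from workcell import *
import numpy as np
o=get_obs();print({k:np.round(o[k],4).tolist() for k in("time","ee_pos","wrist_force","joint_efforts")})
E
python3 s2.py
```

```text
{'time': 9.95, 'ee_pos': [0.5024, -0.1867, 0.077], 'wrist_force': [-0.0263, 0.5358, 0.0612], 'joint_efforts': [-0.0004, -49.8767, 46.6222, -0.0722, 0.0, 0.0]}
```

Call:
{"name": "move_arm", "arguments": {
  "deltas": [
    [[0,0.002,0,0],[0,0.004,0,0],[0,0.006,0,0],[0,0.008,0,0],[0,0.008,0,0]]
  ]
}}

```text
time: 10.45
ee_pos: [0.5023, -0.1867, 0.0689]
tcp_rot: [-90.0, -0.0, -130.0]
wrist_force: [-0.4, 0.5, 0.5]
opening: 0.0854
```

```bash
python3 s2.py
```

```text
{'time': 10.45, 'ee_pos': [0.5023, -0.1867, 0.0689], 'wrist_force': [-0.3694, 0.5003, 0.5067], 'joint_efforts': [0.0015, -49.9634, 46.5229, -0.0985, 0.0001, 0.0]}
```

Call:
{"name": "move_arm", "arguments": {
  "deltas": [
    [[0,0.002,0,0],[0,0.004,0,0],[0,0.006,0,0],[0,0.008,0,0],[0,0.008,0,0]]
  ]
}}

```text
time: 10.95
ee_pos: [0.5024, -0.1867, 0.0609]
tcp_rot: [-90.0, -0.0, -130.0]
wrist_force: [-0.1, -0.6, 0.2]
opening: 0.0851
```

```bash
python3 s2.py
```

```text
{'time': 10.95, 'ee_pos': [0.5024, -0.1867, 0.0609], 'wrist_force': [-0.1249, -0.5855, 0.2124], 'joint_efforts': [-0.0009, -50.0423, 46.4096, -0.0998, 0.0001, -0.0]}
```

Call:
{"name": "move_arm", "arguments": {
  "deltas": [
    [[0,0.002,0,0],[0,0.004,0,0],[0,0.006,0,0],[0,0.008,0,0],[0,0.008,0,0]]
  ]
}}

```text
time: 11.45
ee_pos: [0.5023, -0.1867, 0.0529]
tcp_rot: [-90.0, -0.0, -130.0]
wrist_force: [-1.0, -0.5, -0.4]
opening: 0.085
```

```bash
python3 s2.py
```

```text
{'time': 11.45, 'ee_pos': [0.5023, -0.1867, 0.0529], 'wrist_force': [-0.9997, -0.5448, -0.4322], 'joint_efforts': [-0.0004, -50.1278, 46.2822, -0.1008, 0.0001, -0.0]}
```

Call:
{"name": "move_arm", "arguments": {
  "deltas": [
    [[0,0.002,0,0],[0,0.004,0,0],[0,0.006,0,0],[0,0.008,0,0],[0,0.008,0,0]]
  ]
}}

```text
time: 11.95
ee_pos: [0.5023, -0.1867, 0.0449]
tcp_rot: [-90.0, -0.0, -130.0]
wrist_force: [0.4, -0.1, 0.5]
opening: 0.0848
```

```bash
python3 s2.py
python3 - <<'E'
from workcell import *
from h import *
c=camera("wrist");cv2.imwrite("pics/wrist4.png",c["color"]);P=cloud(c);x,y,z=P[...,0],P[...,1],P[...,2]
m=(abs(x-.502)<.035)&(abs(y+.186)<.035)&(z>.012)&(z<.02);print("box",m.sum(),rect(P,m),np.median(z[m]))
E
```

```text
{'time': 11.95, 'ee_pos': [0.5023, -0.1867, 0.0449], 'wrist_force': [0.3666, -0.1482, 0.5375], 'joint_efforts': [-0.0001, -50.2202, 46.1433, -0.1019, 0.0, -0.0]}
box 3395 [ 500.2 -184.5   32.5   32.3   50.3] 0.016613580744754858
```

View pics/wrist4.png

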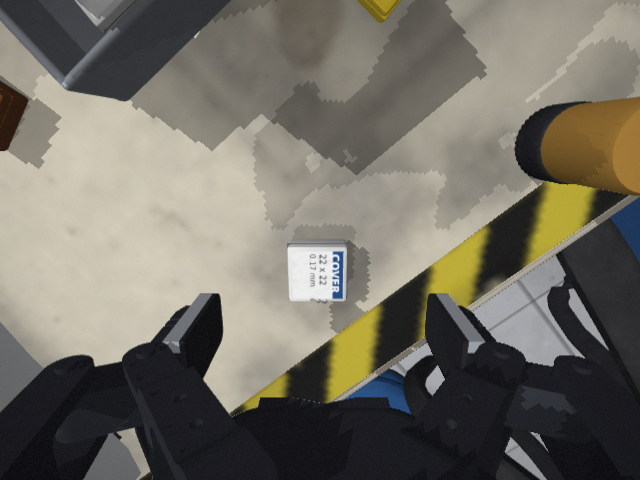

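The wrist view shows the box square between the jaws at (318,272), label up. Efforts still show no contact. Continuing down.

Call:
{"name": "move_arm", "arguments": {
  "deltas": [
    [[0,0.002,-0.001,0],[0,0.004,-0.0015,0],[0,0.006,-0.0015,0],[0,0.009,-0.0015,0],[0,0.009,-0.0015,0]]
  ]
}}

```text
time: 12.5
ee_pos: [0.5011, -0.1857, 0.0357]
tcp_rot: [-90.0, -0.0, -130.0]
wrist_force: [-1.0, 0.3, 0.2]
opening: 0.085
```

```bash
python3 s2.py
```

```text
{'time': 12.5, 'ee_pos': [0.5011, -0.1857, 0.0357], 'wrist_force': [-0.9806, 0.312, 0.2499], 'joint_efforts': [0.0068, -50.2491, 46.0653, -0.1483, 0.0002, 0.0001]}
```

Call:
{"name": "move_arm", "arguments": {
  "deltas": [
    [[0,0.003,0,0],[0,0.006,0,0],[0,0.009,0,0],[0,0.01,0,0],[0,0.01,0,0]]
  ]
}}

```text
time: 13.0
ee_pos: [0.5012, -0.1858, 0.026]
tcp_rot: [-90.0, -0.0, -130.0]
wrist_force: [-0.0, 0.8, -0.2]
opening: 0.0851
```

```bash
python3 s2.py
```

```text
{'time': 13.0, 'ee_pos': [0.5012, -0.1858, 0.026], 'wrist_force': [-0.0117, 0.8328, -0.1762], 'joint_efforts': [0.0025, -50.0665, 45.5654, -0.0618, 0.0002, 0.0]}
```

Call:
{"name": "move_arm", "arguments": {
  "deltas": [
    [[0,0,0,0],[0,0,0,0]]
  ]
}}

```text
time: 13.2
ee_pos: [0.5014, -0.1858, 0.0264]
tcp_rot: [-90.0, 0.0, -130.0]
wrist_force: [0.1, -0.6, -0.1]
opening: 0.0849
```

```bash
python3 s2.py
```

```text
{'time': 13.2, 'ee_pos': [0.5014, -0.1858, 0.0264], 'wrist_force': [0.1133, -0.5552, -0.0976], 'joint_efforts': [-0.0003, -50.1139, 45.6571, 0.0017, 0.0002, -0.0]}
```

Call:
{"name": "move_arm", "arguments": {
  "deltas": [
    [[0,0.001,0,0],[0,0.002,0,0],[0,0.002,0,0],[0,0.002,0,0]]
  ]
}}

```text
time: 13.6
ee_pos: [0.5013, -0.1858, 0.0242]
tcp_rot: [-90.0, -0.0, -130.0]
wrist_force: [-0.2, -0.2, 0.5]
opening: 0.0847
```

```bash
python3 s2.py
python3 - <<'E'
from workcell import *
import cv2,numpy as np
a=camera("side")["color"];b=camera("scene")["color"]
cv2.imwrite("pics/low.png",np.hstack([a[60:400,0:400],b[:340,:400]]))
E
```

```text
{'time': 13.6, 'ee_pos': [0.5013, -0.1858, 0.0242], 'wrist_force': [-0.208, -0.2251, 0.5354], 'joint_efforts': [0.0002, -50.1722, 45.6139, -0.0039, 0.0001, 0.0]}
```

View pics/low.png

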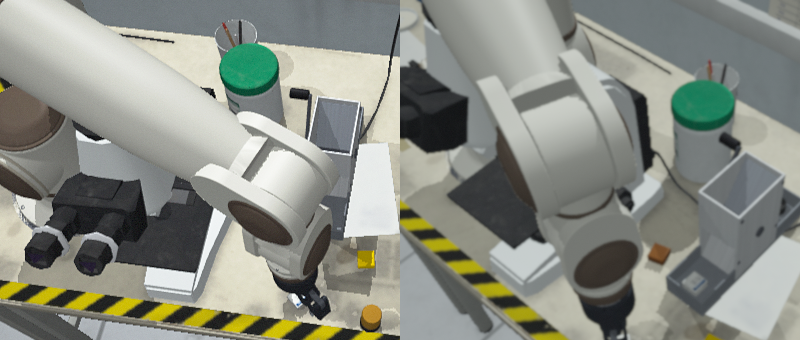

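The view shows the forearm deep in the microscope head with no force growth, so the head offers no contact in this cell. The effort shift was only friction. Finishing the descent.

Call:
{"name": "move_arm", "arguments": {
  "deltas": [
    [[0,0.003,0,0],[0,0.006,0,0],[0,0.009,0,0],[0,0.01,0,0],[0,0.01,0,0]]
  ]
}}

```text
time: 14.2
ee_pos: [0.5012, -0.1857, 0.014]
tcp_rot: [-90.0, -0.0, -130.0]
wrist_force: [0.7, -0.8, -0.6]
opening: 0.085
```

```bash
python3 s2.py
```

```text
{'time': 14.2, 'ee_pos': [0.5012, -0.1857, 0.014], 'wrist_force': [0.6629, -0.7789, -0.6024], 'joint_efforts': [0.0002, -50.2477, 45.2852, -0.061, 0.0, -0.0]}
```

Call:
{"name": "move_arm", "arguments": {
  "deltas": [
    [[0,0.004,0,0],[0,0.007,0,0],[0,0.0095,0,0],[0,0.0095,0,0],[0,0.0095,0,0]]
  ]
}}

```text
time: 14.7
ee_pos: [0.5013, -0.1858, 0.0047]
tcp_rot: [-90.0, -0.0, -130.0]
wrist_force: [-0.1, -0.0, -0.2]
opening: 0.085
```

Call:
{"name": "move_arm", "arguments": {
  "deltas": [
    [[0,0,0,0],[0,0,0,0],[0,0,0,0],[0,0,0,0],[0,0,0,0]]
  ],
  "claw": 0.02,
  "newtons": 35
}}

```text
time: 15.2
ee_pos: [0.5016, -0.1859, 0.0051]
tcp_rot: [-90.0, 0.0, -130.0]
wrist_force: [-0.4, 0.0, 2.6]
opening: 0.0311
```

```bash
python3 s2.py
```

```text
{'time': 15.2, 'ee_pos': [0.5016, -0.1859, 0.0051], 'wrist_force': [-0.3893, 0.0449, 2.5673], 'joint_efforts': [-0.0035, -49.3088, 44.1442, -0.1369, -0.0088, 0.0004]}
```

Call:
{"name": "move_arm", "arguments": {
  "deltas": [
    [[0,0,0,0],[0,0,0,0],[0,-0.005,0,0],[0,-0.02,0,0],[0,-0.04,0,0]]
  ]
}}

```text
time: 15.7
ee_pos: [0.5007, -0.1856, 0.0452]
tcp_rot: [-90.1, -0.0, -130.0]
wrist_force: [0.3, -1.2, 0.1]
opening: 0.031
```

```bash
python3 s2.py
python3 - <<'E'
from workcell import *
import cv2,numpy as np
cv2.imwrite("pics/grip.png",cv2.resize(camera("wrist")["color"][180:,120:520],None,fx=1.5,fy=1.5))
E
```

```text
{'time': 15.7, 'ee_pos': [0.5007, -0.1856, 0.0452], 'wrist_force': [0.345, -1.1686, 0.1125], 'joint_efforts': [0.0001, -48.5051, 43.5413, -1.1506, -0.0002, -0.0]}
```

View pics/grip.png

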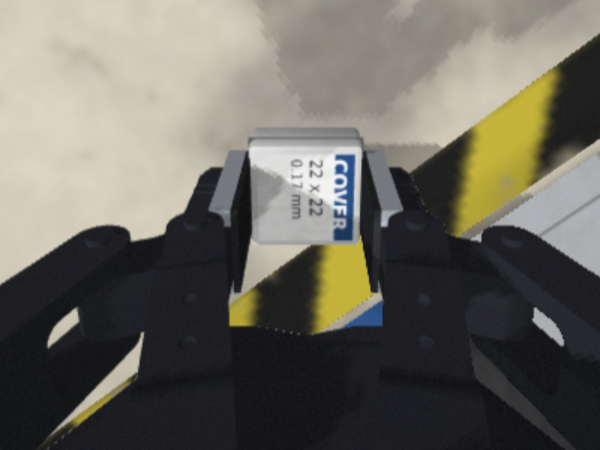

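The box is held squarely at the fingertips, label up, at (305,190). Lifting straight up while turning back.

Call:
{"name": "move_arm", "arguments": {
  "deltas": [
    [[0,-0.04,0,-8],[0,-0.085,0,-16],[0,-0.13,0,-24],[0,-0.175,0,-32],[0,-0.225,0,-40]]
  ]
}}

```text
time: 16.25
ee_pos: [0.5008, -0.1856, 0.272]
tcp_rot: [-90.0, -0.0, -89.7]
wrist_force: [2.0, -0.2, 0.5]
opening: 0.031
```

Call:
{"name": "move_arm", "arguments": {
  "deltas": [
    [[0,0,0,0],[0,0,0,0]]
  ]
}}

```text
time: 16.45
ee_pos: [0.5018, -0.186, 0.2716]
tcp_rot: [-89.8, -0.1, -90.0]
wrist_force: [-0.4, 0.7, -1.5]
opening: 0.0309
```

Call:
{"name": "move_arm", "arguments": {
  "deltas": [
    [[-0.05,0,0.005,-8],[-0.1,0,0.01,-16],[-0.15,0,0.015,-24],[-0.2,0,0.02,-32],[-0.245,0,0.026,-40]]
  ]
}}

```text
time: 16.95
ee_pos: [0.5265, 0.0612, 0.2685]
tcp_rot: [-90.1, 0.1, -49.7]
wrist_force: [1.5, -0.5, 0.6]
opening: 0.0309
```

Call:
{"name": "move_arm", "arguments": {
  "deltas": [
    [[0,0,0,-8],[0,0,0,-16],[0,0,0,-24],[0,0,0,-32],[0,0,0,-40]]
  ]
}}

```text
time: 17.45
ee_pos: [0.5268, 0.0592, 0.2682]
tcp_rot: [-90.0, 0.2, -9.7]
wrist_force: [-0.2, 0.2, 0.2]
opening: 0.0315
```

Call:
{"name": "move_arm", "arguments": {
  "deltas": [
    [[0,0,0,-5],[0,0,0,-10],[0,0,0,-10],[0,0,0,-10]]
  ]
}}

```text
time: 17.85
ee_pos: [0.527, 0.0592, 0.2689]
tcp_rot: [-90.0, 0.1, -0.2]
wrist_force: [-0.9, -0.0, -0.5]
opening: 0.0309
```

```bash
python3 s2.py
python3 - <<'E'
from workcell import *
from h import *
c=camera("wrist");P=cloud(c);x,y,z=P[...,0],P[...,1],P[...,2]
g=(x>.47)&(x<.58)&(y>.0)&(y<.16)&(z>.178)&(z<.19);print("rim",g.sum(),rect(P,g),P[g].min(0).round(3),P[g].max(0).round(3))
for n in ("scene","side"):
    c=camera(n);P=cloud(c);x,y,z=P[...,0],P[...,1],P[...,2]
    m=(x>.43)&(x<.478)&(y>.1)&(y<.18)&(z>.165)&(z<.21);print(n,"knob",m.sum(),np.median(P[m],0).round(4) if m.any() else "",P[m].max(0).round(4) if m.any() else "")
    m=(x>.5)&(x<.555)&(y>.02)&(y<.137)&(z>.1)&(z<.18);print("flap",m.sum(),P[m][::max(1,m.sum()//6)].round(3).tolist())
v=camera("wrist")["color"];cv2.imwrite("pics/over.png",v)
E
```

```text
{'time': 17.85, 'ee_pos': [0.527, 0.0592, 0.2689], 'wrist_force': [-0.8557, -0.0097, -0.4504], 'joint_efforts': [0.0062, -49.7465, 45.9447, 0.014, -0.0001, -0.1868]}
rim 3522 [518.5  92.1 126.3  99.3  88.6] [0.47  0.028 0.178] [0.569 0.156 0.19 ]
scene knob 16 [0.4475 0.1479 0.1897] [0.452  0.1517 0.1922]
flap 2034 [[0.503, 0.136, 0.172], [0.553, 0.135, 0.165], [0.503, 0.106, 0.127], [0.501, 0.094, 0.107], [0.519, 0.03, 0.158], [0.548, 0.029, 0.151]]
side knob 236 [0.4598 0.1422 0.1865] [0.478  0.1567 0.1931]
flap 1520 [[0.542, 0.136, 0.172], [0.523, 0.116, 0.134], [0.511, 0.104, 0.118], [0.501, 0.092, 0.102], [0.528, 0.027, 0.166], [0.553, 0.027, 0.144], [0.552, 0.027, 0.1]]
```

View pics/over.png

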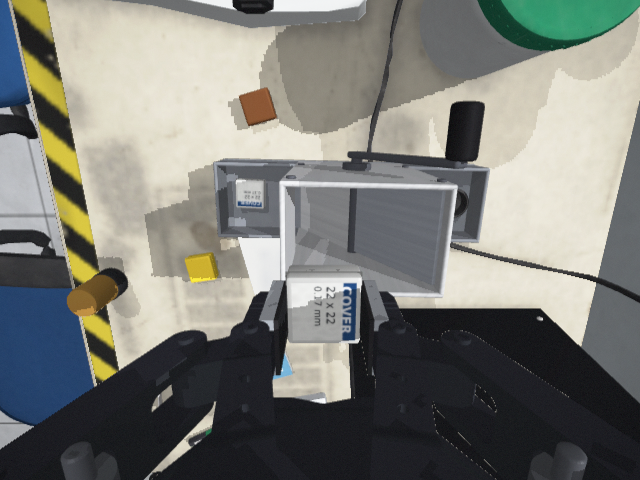

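The view shows the hopper with its flap fully over. The open side leads to the tray with the sample box at (250,193). The knob is at (465,130) and the gripped box is squared up. Depth gives the flap angle as about -0.58 rad. Moving over the hopper and lowering just into its mouth.

Call:
{"name": "move_arm", "arguments": {
  "deltas": [
    [[0,0.01,0.01,0],[0,0.035,0.019,0],[0,0.065,0.019,0],[0,0.09,0.019,0],[0,0.09,0.019,0]]
  ]
}}

```text
time: 18.55
ee_pos: [0.5256, 0.0786, 0.1757]
tcp_rot: [-90.0, 0.3, 0.0]
wrist_force: [-0.9, 0.2, -0.9]
opening: 0.0311
```

Call:
{"name": "move_arm", "arguments": {
  "deltas": [
    [[0,0,0,0],[0,0,0,0]]
  ]
}}

```text
time: 18.75
ee_pos: [0.5279, 0.0785, 0.1813]
tcp_rot: [-90.0, -0.1, -0.0]
wrist_force: [0.2, -0.2, 0.4]
opening: 0.031
```

Call:
{"name": "move_arm", "arguments": {
  "deltas": [
    [[0,0,0,0],[0,0,0,0],[0,0,0,0],[0,0,0,0],[0,0,0,0]]
  ],
  "claw": 0.05
}}

```text
time: 19.25
ee_pos: [0.5274, 0.0782, 0.1799]
tcp_rot: [-90.0, -0.0, -0.0]
wrist_force: [0.4, -0.5, -0.5]
opening: 0.0498
```

Call:
{"name": "move_arm", "arguments": {
  "deltas": [
    [[0,-0.03,0,0],[0,-0.06,0,0],[0,-0.1,0,0],[0,-0.1,0,0],[0,-0.1,0,0]]
  ]
}}

```text
time: 19.75
ee_pos: [0.5278, 0.0782, 0.2805]
tcp_rot: [-90.0, -0.1, -0.0]
wrist_force: [0.4, 0.1, -1.2]
opening: 0.0502
```

```bash
python3 s2.py
python3 - <<'E'
from workcell import *
from h import *
a=camera("side");b=camera("scene");w=camera("wrist")
for c in(a,b):
    P=cloud(c);x,y,z=P[...,0],P[...,1],P[...,2]
    m=(x>.49)&(x<.565)&(y>-.053)&(y<.03)&(z>.0)&(z<.06);h=(m&(z>.022)&(z<.03))
    print("box-top-height pts",h.sum(),rect(P,h) if h.sum()>5 else"","higher",(m&(z>.031)&(z<.044)).sum())
    m=(x>.43)&(x<.478)&(y>.1)&(y<.18)&(z>.165)&(z<.21);print("knob",m.sum(),np.median(P[m],0).round(4),P[m].max(0).round(4))
    m=(x>.495)&(x<.56)&(y>.035)&(y<.132)&(z>.05)&(z<.18);print("hopper inside z",np.percentile(z[m],[0,10,50]).round(3) if m.any() else "")
A=cv2.resize(a["color"][180:330,270:420],(400,400));B=cv2.resize(b["color"][140:320,250:430],(400,400))
cv2.imwrite("pics/final.png",np.hstack([A,B]))
E
```

```text
{'time': 19.75, 'ee_pos': [0.5278, 0.0782, 0.2805], 'wrist_force': [0.3604, 0.0981, -1.1882], 'joint_efforts': [0.0023, -52.3841, 48.2514, 0.3432, -0.0001, 0.0001]}
box-top-height pts 386 [512.1 -10.8  41.7  83.5  11.8] higher 32
knob 235 [0.4597 0.1422 0.1865] [0.4779 0.159  0.1929]
hopper inside z [0.092 0.1   0.128]
box-top-height pts 526 [ 5.137e+02 -8.800e+00  4.720e+01  7.560e+01  3.000e-01] higher 100
knob 33 [0.4744 0.1417 0.1807] [0.4779 0.1566 0.1885]
hopper inside z [0.095 0.106 0.135]
```

View pics/final.png

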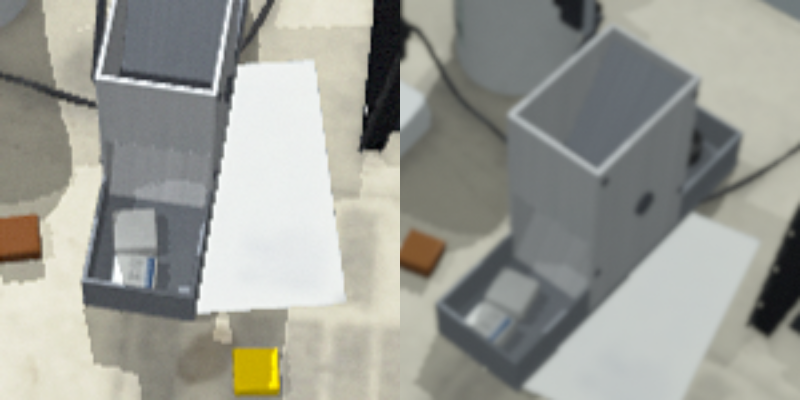

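The final view shows two boxes in the near tray, the new one behind the sample (left crop (136,232) and (136,270); right crop (512,292)). The hopper is empty. One last check that the box lies flat and at rest, then I hand in.

Run:
```python
from workcell import *
from h import *
def chk():
    c=camera("side");P=cloud(c)
    for n,(u,v) in dict(new=(321,267),sample=(321,281)).items():
        p=P[v-2:v+3,u-4:u+5].reshape(-1,3);k=np.linalg.lstsq(np.c_[p[:,:2]-p[:,:2].mean(0),np.ones(len(p))],p[:,2],rcond=None)[0]
        print(n,np.median(p,0).round(4),"slope",k[:2].round(2))
    return c["color"][230:300,290:350].astype(int)
a=chk();import time
for i in range(6): camera("wrist")
b=chk();print("mean/max px change",abs(a-b).mean(),abs(a-b).max(),get_obs()["time"])
```

```text
new [ 0.5175 -0.0044  0.0253] slope [-0.08 -0.27]
sample [ 0.5217 -0.0338  0.0244] slope [ 0.02 -0.31]
new [ 0.5174 -0.004   0.0245] slope [ 0.01 -0.14]
sample [ 0.5218 -0.0338  0.0251] slope [-0.12 -0.12]
mean/max px change 1.9592857142857143 19 20.3
```

```bash
python3 -c "
from workcell import *
print(job_done())"
```

```text
the job is handed in; nothing more can be done
None
```

The loose box is now in the near tray beside the sample box, the lever is fully over, and the job is handed in at about 20 s.

- **Lever:** I pushed the knob towards the sorter's left until it reached its stop; the force rose to 19 N and the tool stopped moving. I then backed off and left it there.
- **Box:** I gripped the loose box, lifted it out and released it just inside the hopper mouth.
- **Last checks:**
    - The box lies at about (0.517, -0.004) m, with its top at 25 mm. That matches lying flat on the 10 mm tray floor, label hidden.
    - It did not move between two pictures taken over about 0.3 s.
    - The hopper is empty and the gripper is clear above it.
- **Lever angle disagreement:** the camera put the flap at about -0.58 rad, slightly short of -0.6. That is within the camera error, and I took the contact at the stop as the better evidence.
- **Microscope overlap:** reaching down to the box put the forearm visibly inside the microscope head. I had measured this beforehand and went down in small steps. Joint efforts showed no contact, only one small shift of about 0.3 Nm that did not grow, which I took to be friction. I judged the microscope not solid; the 40 N limit was not approached.

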